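# Roll the bronze sleeve up the loading ramp to its stop

### The arm

A 7-joint arm with a two-finger parallel gripper is mounted at the origin on a cart in front of the work surface, level with it; the furniture and walls round the work are solid. World frame = base frame: x ahead of the robot, y to its left, z up, the work surface at z = 0. Lengths are in m, angles in degrees, forces in N, time in s.
With the tool pointing down it reaches from about 0.425 to 0.8 m from the base axis. Payload 8.3 kg.
Tool frame: the origin (TCP) lies on the centre line of the jaws, within the pads' length; the fingertips stand 17 mm ahead of it and the grasp point (between the pads) lies 2 mm behind it; z points along the fingers, y is the line along which they close (so a half turn about z gives the same grasp; the last joint's range is limited). The gripper opens to 85 mm and grips with 20 to 120 N. Pads are 22 mm wide; open, the fingers measure 114 mm over their backs; the gripper's body (76 mm by 85 mm) begins 54 mm behind the grasp point. The pads swing forward as they close: fully open they stand 13 mm farther back than shut.
Start: joints at [72.657, 21.967, 0.94, 78.501, -0.361, 79.538, -2.664], TCP at [0.148, -0.607, 0.248] pointing down, gripper open.
Joint ranges: [-169.22, 169.22], [-14.56, 117.87], [-87.37, 89.26], [10.42, 133.3], [-82.24, 262.24], [0.94, 117.77], [-172.7, 172.7]. Speed limits (degrees/s): [136.94, 136.94, 172.46, 172.46, 180, 180, 180].

### API

Orientations are given as a 3x3 rotation matrix whose columns are the frame's x, y, z axes.
In Python, from plant import manip gives the robot as it stands.
- The arm moves only by the tool carry_out, never from a script. Its argument "commands" is a list of rows, each a list of 6 numbers: the shift along the tool's x, y, z in mm, then the turn, a rotation vector about the tool's x, y, z in rad. A call has 1 to 8 rows; each row shifts and turns the commanded pose from where the row before left it, along the tool's axes as they then stand; what a row does not reach is not made up. A row lasts 1/10 s, in which the tool goes at most 50 mm and 8.59 degrees, less where a joint would pass 70% of its speed; a pose out of reach is approached as far as the arm can. A call is refused whole if a number of a shift passes 50 or a number of a turn 0.15, either way. A call with a gripper value outside its range is refused whole. "fingers" is the opening in per cent of the stroke, from 0 (shut) to 100 (fully open), set as the call begins (left out, the last holds). The fingers move at their own pace and stop on an object; "squeeze" is the grip in N (left out, the last holds). Time passes only in rows, so rows that do not move let the fingers close. It gives the time, the measured TCP pose, the force, the opening and the grip force at its end, in the units of the state.
- manip.observe(): the state, without advancing time (a new reading comes with each control period).
- manip.camera(name): name is "scene" or "top" or "wrist"; returns a dict with "img" (384x512x3 uint8, red, green, blue), "fovy" (degrees; the focal length in pixels is half the picture's height over the tangent of half this angle, whatever the lens; pixels are square), "cx", "cy" (the principal point, pixels), "rvec" (rotation vector, rad) and "tvec" (3), from world to camera coordinates, as OpenCV has them; the wrist camera has in their place "tool_from_camera" (4x4, takes a point from camera to tool coordinates, whose origin is the TCP and whose axes are the flange's). Camera axes: x right, y down, z forward; pixel columns grow to the right and rows downward; lengths in m; the calibration is good to about 2 mm. A picture is of the moment at which its call begins: read the wrist's pose just before it. There is no depth.
- manip.job_done(): hands the job in; it is judged then, once.
The state is a dict: "t": time; "joint_pos": joint angles; "qvel": joint speeds; "tau": joint torques, N m; "ee_pos": TCP position; "tcp_rot": TCP orientation; "force": force on the tool from outside, world axes, zero at the start; "moment": the same for the moment, N m; "opening": finger opening in m; "grip_force": force on a finger pad.
Only numpy, scipy, OpenCV 4.12 (cv2) and the standard library are available. Lean on these libraries where they do the work, as an engineer would, in place of code of your own. Each camera call takes 0.05 s, during which the arm holds its last target. There are 200 camera calls.

### The job

Two bearing sleeves lie at the foot of the two-lane loading ramp. With the fingertips, slowly push the bronze-coloured one up its lane, rolling over the yellow flap and on to the stop at the top, so that the flap springs up behind it and holds it there; do not let it run away back down the slope, and do not lift it. Leave the steel sleeve, the oil vial and the plug gauge where they are, and finish with the hand clear.

Things in the scene. Friction and masses are not known exactly. Their poses are not given: they have to be found in the camera images.
- bronze_sleeve_center (a point): The bronze-coloured bearing sleeve: hollow cylinder, 50 mm diameter, 60 mm long, about 0.3 kg. The point is its centre; its y axis is the cylinder's axis, x and z turn as it rolls. At the start it lies at rest in one of the two lanes (which one varies) on the level landing at the ramp's foot, its axis across the lane.
- steel_sleeve_center (a point): The steel-grey bearing sleeve, of the same size, in the other lane: the point is its centre. To be left alone.
- deck_foot (a point): Point on the fixed blue and aluminium loading ramp (295 x 166 mm): on the running surface where the level landing ends and the slope begins, midway between the two lanes, 12 mm above the bench. x points up the slope along its surface (10 degrees to level), y across it, left as one looks uphill, z square to it. The landing reaches 80 mm back to a lip 6 mm high. Surfaces are smooth.
- lane_left (a point): Slope surface at the stop (x = 190 mm of deck_foot, same axes), on the centre line of the lane at y = +35 mm. The stop is a rubber pad 32 mm high on a plate 34 mm high; a sleeve against it has its centre 25 mm short of this point and 25 mm above the surface. The lane is 64 mm wide between guide strips 12 mm high; fingertips 18 to 20 mm above the surface clear strips and flap.
- lane_right (a point): The same point of the lane at y = -35 mm.
- pawl_left (a joint): Yellow flap of the left lane, 36 mm wide, 24 mm long, hinged in the slope's surface 71 mm short of the stop and leaning uphill, its free edge 14 mm high. 0 rad = up (held by a light spring, under 1 N), 0.62 = flat. A sleeve pushed up over it presses it flat; it springs up behind the sleeve within about 4 mm of the stop and then keeps it from rolling back.
- pawl_right (a joint): Flap of the right lane (y = -35 mm): the same.
- vial: Small glass oil vial, 24 mm diameter, 59 mm high, standing loose on the bench to the right of the ramp as one looks uphill; origin at the centre of its underside. To be left alone.
- gauge: Steel double-ended plug gauge, 25 x 98 x 25 mm, lying loose on the bench to the left of the ramp as one looks uphill; origin at the centre of its underside, its length along its y axis. To be left alone.
Things that resemble listed ones, but are neither listed nor needed, are in the scene too. There is more than one size of the part that bears bronze_sleeve_center; the job needs the largest.

How it is judged:
By the outcome, as a careful person would: the job done as asked, in the order asked, and still so for the second after the job is handed in, with the robot touching nothing.
It also fails if it takes over 40 s, if anything falls off the work surface, if the arm or the gripper's body presses on something with over 40 N, if the wrist force passes 120 N, or if a joint passes its speed limit or range.

## Working session

There is one attempt and no reset: what is moved stays moved. The work goes in short steps, Python scripts to look and compute and a tool call to move; the robot and the scene stay as the last step left them, time stands still between calls to the robot, and variables do not carry over. Pictures are saved under pics/ and viewed, at most 10 in all, crops included, and the job is handed in when it is done.

Besides the shell and the picture viewer there is one more tool, called after "Emit:" as name([rows], argument=value, ...), one row to a line, values as JSON. carry_out: Moves the arm, as the interface text tells. Its arguments: {"type":"object","properties":{"commands":{"type":"array","items":{"type":"array","items":{"type":"number"}}},"fingers":{"type":"number"},"squeeze":{"type":"number"}},"required":["commands"]}

```bash
mkdir -p pics; cat > h.py <<'E'
import numpy as np, cv2
from plant import manip
def cam(n):
    c=manip.camera(n); c['f']=c['img'].shape[0]/2/np.tan(np.radians(c['fovy'])/2); return c
def save(img,p): cv2.imwrite('pics/'+p,cv2.cvtColor(img,cv2.COLOR_RGB2BGR))
def ray(c,u,v):
    R=cv2.Rodrigues(np.array(c['rvec'],float))[0]; t=np.array(c['tvec'],float).ravel()
    d=R.T@np.array([(u-c['cx'])/c['f'],(v-c['cy'])/c['f'],1]); return -R.T@t,d
def onz(c,u,v,z):
    o,d=ray(c,u,v); return o+d*(z-o[2])/d[2]
def two(c1,p1,c2,p2):
    o1,d1=ray(c1,*p1);o2,d2=ray(c2,*p2)
    s=np.linalg.lstsq(np.c_[d1,-d2],o2-o1,rcond=None)[0]
    a,b=o1+d1*s[0],o2+d2*s[1]; return (a+b)/2,np.linalg.norm(a-b)
E
python3 - <<'E'
from h import *
import pickle
d={}
for n in('top','scene'):
    d[n]=cam(n); c=d[n]; print(n,c['fovy'],c['cx'],c['cy'],ray(c,c['cx'],c['cy']),[k for k in c])
    save(cv2.resize(c['img'],(768,576),interpolation=cv2.INTER_CUBIC),n+'0.png')
pickle.dump(d,open('d.pkl','wb'))
E
```

```text
top 46.372294006130815 258.20842143242857 183.49462049933214 (array([0.40638809, 0.13273902, 0.91185403]), array([ 0.12282516,  0.02408339, -0.99213606])) ['img', 'fovy', 'cx', 'cy', 'rvec', 'tvec', 'f']
scene 44.32778924899263 264.35923325599936 184.07756207382923 (array([-0.03477107,  0.53506211,  0.71105035]), array([ 0.59482075, -0.44313909, -0.67068326])) ['img', 'fovy', 'cx', 'cy', 'rvec', 'tvec', 'f']
```

View pics/top0.png

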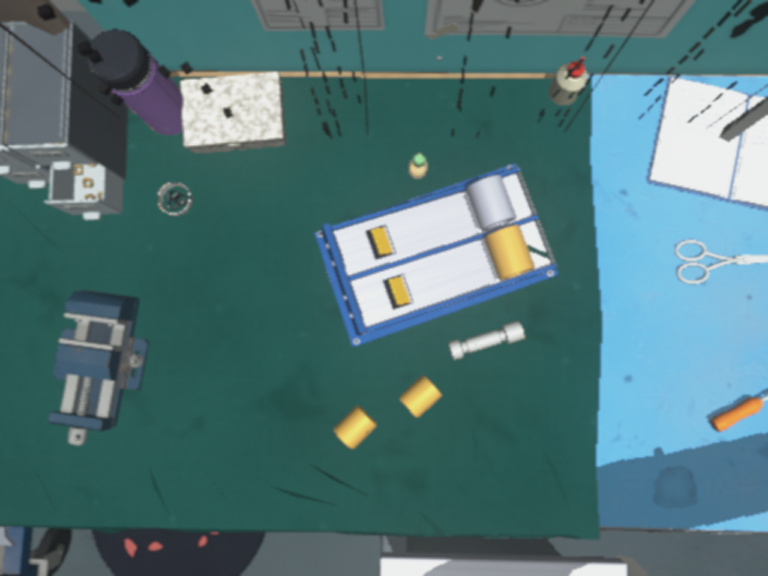

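View pics/scene0.png

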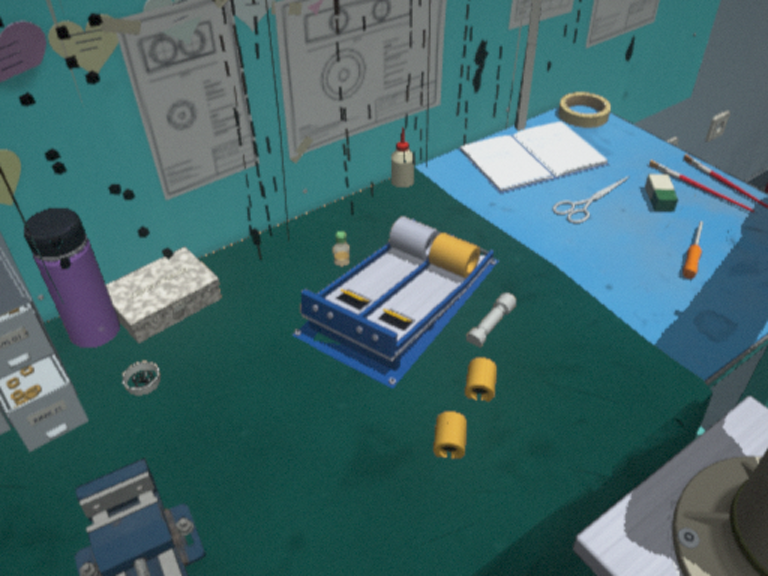

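The top view is at 768 px scale. The bronze sleeve on the ramp is at (509,251) and the steel one at (491,202). The stop is on the image left, from (318,234) to (356,342), and the flaps are at (381,241) and (399,291).

Bronze candidates:
- Ramp sleeve (509,251), the largest.
- Small loose sleeves (420,397) and (355,428).
- Small rings in the drawer.

I choose the one on the ramp. It is in the left lane, on the gauge side.

```bash
python3 - <<'E'
from h import *
import pickle
d=pickle.load(open('d.pkl','rb'))
T=d['top'];S=d['scene']
for n,c in d.items():
    hsv=cv2.cvtColor(c['img'],cv2.COLOR_RGB2HSV)
    m=cv2.inRange(hsv,(10,110,90),(32,255,255))
    k,l,st,ce=cv2.connectedComponentsWithStats(m)
    for i in range(1,k):
        if st[i][4]>60:
            mm=(l==i).astype(np.uint8); r=cv2.minAreaRect(cv2.findNonZero(mm))
            print(n,st[i],ce[i].round(1),'rect',np.round(r[0],1),np.round(r[1],1),round(r[2],1), onz(c,*ce[i],.037).round(4))
    b=cv2.inRange(hsv,(105,120,60),(125,255,255)) 
    if n=='top':
        k,l,st,ce=cv2.connectedComponentsWithStats(b)
        for i in range(1,k):
            if st[i][4]>300: 
                r=cv2.minAreaRect(cv2.findNonZero((l==i).astype(np.uint8))); print('blue',st[i],r,[onz(c,*p,.01).round(4) for p in cv2.boxPoints(r)])
# base corners seen in top (bench level z~.003)
P=[(318/1.5,234/1.5),(356/1.5,342/1.5),(516/1.5,168/1.5),(554/1.5,270/1.5)]
print([onz(T,*p,.005).round(4) for p in P])
x=T['img'][90:240,200:385]; save(cv2.resize(x,None,fx=4,fy=4,interpolation=cv2.INTER_CUBIC),'crop.png')
E
```

```text
top [325 151  30  34 698] [339.3 167.6] rect [339.5 167.5] [31.6 23.2] 70.6 [ 0.5484 -0.0051  0.037 ]
top [247 152  14  18 154] [253.6 160.4] rect [253.6 160.3] [18.1  8.5] 69.4 [0.5607 0.1639 0.037 ]
top [259 185  14  18 157] [265.3 193.6] rect [265.4 193.6] [18.3  8.5] 71.6 [0.495  0.1397 0.037 ]
top [267 251  27  27 402] [280.1 264.1] rect [280.2 264.2] [17.7 22.6] 45.0 [0.3591 0.1094 0.037 ]
top [475 266  33  21 298] [491.1 275.5] rect [491.4 275.3] [ 9.4 34.5] 62.1 [ 0.3448 -0.2906  0.037 ]
top [223 271  27  28 414] [236.2 284.8] rect [236.3 284.8] [17.  23.3] 45.0 [0.3187 0.1929 0.037 ]
blue [ 211  109  160  122 2480] ((289.88641357421875, 167.38975524902344), (83.53145599365234, 145.54295349121094), 70.70995330810547) [array([0.5817, 0.2599, 0.01  ]), array([ 0.6859, -0.0214,  0.01  ]), array([ 0.5226, -0.0756,  0.01  ]), array([0.4218, 0.1996, 0.01  ])]
scene [286 155  34  29 610] [302.6 168.6] rect [302.6 168.3] [31.8 21.1] 25.3 [ 0.5536 -0.0088  0.037 ]
scene [456 163  11  22 155] [461.2 173.5] rect [461.  173.4] [ 8.4 21.6] 11.3 [ 0.3345 -0.2772  0.037 ]
scene [310 238  21  29 438] [320.8 251.4] rect [320.6 252.1] [19.1 28.5] 6.3 [0.3529 0.1163 0.037 ]
scene [  8 257  19  12  74] [ 17.1 262.6] rect [ 17.3 261.6] [ 7.6 18.8] 63.4 [0.6585 0.5728 0.037 ]
scene [289 274  22  32 531] [300.2 288.7] rect [300.3 289.3] [20.5 31. ] 6.7 [0.3122 0.1996 0.037 ]
[array([0.5744, 0.2509, 0.005 ]), array([0.4277, 0.1954, 0.005 ]), array([ 0.6702, -0.0206,  0.005 ]), array([ 0.5288, -0.0707,  0.005 ])]
```

View pics/crop.png

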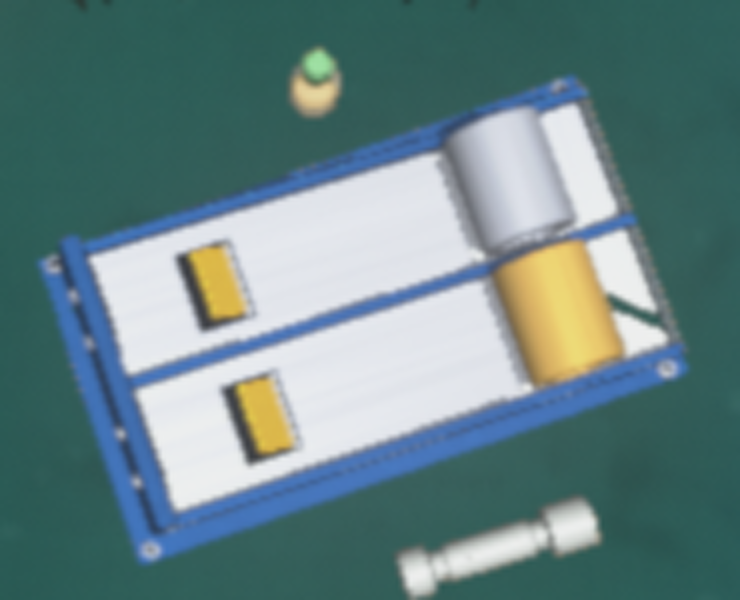

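The crop shows that the bronze sleeve is in the left (gauge-side) lane, with the stop at left. Flap-to-flap spacing is 70 mm, as expected. The sleeve→flap line and the flap-flap normal both give 20.2°, so the measurements agree.

```bash
cat > g.py <<'E'
from h import *
from scipy.spatial.transform import Rotation as Ro
a=np.radians(110.2); up=np.array([np.cos(a),np.sin(a),0]); left=np.array([-up[1],up[0],0])
F=np.array([.5484,-.0051,0])+.029*up   # lane line at foot
def rel(p): return ((p-F)@up*1e3, (p-F)@left*1e3, p[2]*1e3)
def toolshift(target):
    s=manip.observe(); R=np.array(s['tcp_rot']); p=np.array(s['ee_pos'])
    return R.T@(target-p)*1e3
def status():
    s=manip.observe(); print('t',s['t'],'rel',np.round(rel(np.array(s['ee_pos'])),1),'F',np.round(s['force'],1),'op',s['opening'])
E
python3 - <<'E'
from g import *
s=manip.observe();R=np.array(s['tcp_rot']);print(R.round(3));status()
best=None
for sg in(1,-1):
    x=sg*up;z=np.array([0,0,-1.]);T=np.c_[x,np.cross(z,x),z]
    print(sg,Ro.from_matrix(R.T@T).as_rotvec(), )
tg=F-.075*up; tg[2]=.16
print(tg,toolshift(tg))
E
```

```text
[[ 0.971  0.238 -0.   ]
 [ 0.238 -0.971  0.002]
 [-0.    -0.002 -1.   ]]
t 0.1 rel [-455.5  583.1  247.4] F [-0.1 -0.6  0.1] op 0.08568590241808122
1 [-1.37793974e-03 -1.48573893e-03 -1.68343315e+00]
-1 [-1.44069790e-03  1.33616670e-03  1.45815858e+00]
[ 0.56428372 -0.04827068  0.16      ] [ 536.68032765 -443.44222371   88.15529318]
```

```bash
python3 - <<'E'
from g import *
s=manip.observe();R=Ro.from_matrix(s['tcp_rot'])
tg=F-.077*up; tg[2]=.16
st=(tg-np.array(s['ee_pos']))*1e3/24
for i in range(24):
    print((R.inv().apply(st)).round().astype(int).tolist(),end=' '); R=R*Ro.from_rotvec([0,0,-.0701])
E
```

```text
[22, -18, 4] [24, -17, 4] [25, -15, 4] [26, -13, 4] [27, -11, 4] [27, -10, 4] [28, -8, 4] [28, -6, 4] [29, -4, 4] [29, -2, 4] [29, 0, 4] [29, 2, 4] [29, 4, 4] [28, 6, 4] [28, 8, 4] [27, 10, 4] [26, 12, 4] [25, 14, 4] [24, 16, 4] [23, 17, 4] [22, 19, 4] [21, 20, 4] [19, 22, 4] [17, 23, 4]
```

Emit:
carry_out([
  [22, -18, 4, 0, 0, -0.07],
  [24, -17, 4, 0, 0, -0.07],
  [25, -15, 4, 0, 0, -0.07],
  [26, -13, 4, 0, 0, -0.07],
  [27, -11, 4, 0, 0, -0.07],
  [27, -10, 4, 0, 0, -0.07],
  [28, -8, 4, 0, 0, -0.07],
  [28, -6, 4, 0, 0, -0.07],
], fingers=0)

```text
t: 0.9
ee_pos: [0.2881, -0.4204, 0.2158]
tcp_rot: [[0.695, 0.719, -0.0], [0.719, -0.695, 0.001], [0.0, -0.001, -1.0]]
force: [-0.0, 0.4, -1.4]
opening: -0.0001
grip_force: 0.0
```

Emit:
carry_out([
  [29, -4, 4, 0, 0, -0.07],
  [29, -2, 4, 0, 0, -0.07],
  [29, 0, 4, 0, 0, -0.07],
  [29, 2, 4, 0, 0, -0.07],
  [29, 4, 4, 0, 0, -0.07],
  [28, 6, 4, 0, 0, -0.07],
  [28, 8, 4, 0, 0, -0.07],
  [27, 10, 4, 0, 0, -0.07],
])

```text
t: 1.7
ee_pos: [0.4257, -0.2322, 0.1841]
tcp_rot: [[0.204, 0.979, 0.0], [0.979, -0.204, 0.0], [0.0, 0.0, -1.0]]
force: [0.2, -0.8, 0.6]
opening: -0.0001
grip_force: 0.0
```

Emit:
carry_out([
  [26, 12, 4, 0, 0, -0.07],
  [25, 14, 4, 0, 0, -0.07],
  [24, 16, 4, 0, 0, -0.07],
  [23, 17, 4, 0, 0, -0.07],
  [22, 19, 4, 0, 0, -0.07],
  [21, 20, 4, 0, 0, -0.07],
  [19, 22, 4, 0, 0, -0.07],
  [17, 23, 4, 0, 0, -0.07],
])

```text
t: 2.5
ee_pos: [0.5639, -0.0478, 0.152]
tcp_rot: [[-0.347, 0.938, 0.0], [0.938, 0.347, 0.0], [0.0, 0.0, -1.0]]
force: [0.8, -0.0, 0.1]
opening: 0.0002
grip_force: 0.0
```

```bash
python3 - <<'E'
from g import *
status(); s=manip.observe();R=np.array(s['tcp_rot'])
c=cam('wrist'); 
x=up;z=np.array([0,0,-1.]);T=np.c_[x,np.cross(z,x),z]
print(Ro.from_matrix(R.T@T).as_rotvec())
tg=F-.077*up;tg[2]=.05;print(toolshift(tg))
save(c['img'],'w1.png')
# rays from wrist camera: bronze and flaps
M=np.array(c['tool_from_camera']); p=np.array(s['ee_pos'])
W=np.eye(4);W[:3,:3]=R;W[:3,3]=p;W=W@M
def on(u,v,z):
    d=W[:3,:3]@np.array([(u-c['cx'])/c['f'],(v-c['cy'])/c['f'],1]);o=W[:3,3];return o+d*(z-o[2])/d[2]
hsv=cv2.cvtColor(c['img'],cv2.COLOR_RGB2HSV); m=cv2.inRange(hsv,(10,110,60),(32,255,255))
k,l,st,ce=cv2.connectedComponentsWithStats(m)
for i in range(1,k):
    if st[i][4]>150:
        r=cv2.minAreaRect(cv2.findNonZero((l==i).astype(np.uint8)))
        print(st[i],ce[i].round(1),'box rel@z37',[np.round(rel(on(*q,.037)),1)[:2].tolist() for q in cv2.boxPoints(r)])
E
```

```text
t 2.5 rel [-74.5   0.2 152. ] F [ 0.8 -0.   0.1] op 0.00015754069941356102
[ 0.00025502 -0.00038579  0.00185564]
[ -7.12517935  -3.46713877 101.54330687]
[432  38  19  27 259] [442.3  49.4] box rel@z37 [[51.9, -135.9], [52.4, -149.7], [33.7, -154.4], [33.1, -140.3]]
[ 220  109   77   59 4335] [258.3 138. ] box rel@z37 [[-2.0, 32.7], [-1.9, -31.3], [-51.7, -33.4], [-51.9, 34.6]]
[  0 289  23  57 775] [  8.1 323.1] box rel@z37 [[-253.2, 285.4], [-180.5, 265.9], [-180.4, 243.2], [-253.1, 261.1]]
```

View pics/w1.png

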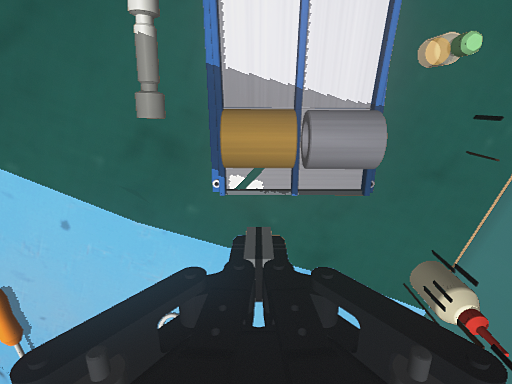

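The wrist view shows the bronze sleeve at (258,138) directly uphill of the closed fingers (258,245), with the steel sleeve beside it at (345,138). The sleeve's rel x of −27 and width of 64 mm match the first measurement.

Emit:
carry_out([
  [-6, -2, 13, 0, 0, 0],
  [-6, -2, 13, 0, 0, 0],
  [0, 0, 13, 0, 0, 0],
  [0, 0, 13, 0, 0, 0],
  [0, 0, 13, 0, 0, 0],
  [0, 0, 13, 0, 0, 0],
  [0, 0, 13, 0, 0, 0],
  [0, 0, 11, 0, 0, 0],
])

```text
t: 3.35
ee_pos: [0.5634, -0.0627, 0.0491]
tcp_rot: [[-0.342, 0.94, -0.0], [0.94, 0.342, 0.0], [0.0, -0.0, -1.0]]
force: [0.7, -0.2, 0.1]
opening: -0.0005
grip_force: 0.0
```

```bash
python3 - <<'E'
from g import *
c=cam('wrist'); save(c['img'],'w2.png'); status(); print(manip.observe()['tcp_rot'])
E
```

```text
t 3.4 rel [-87.9   6.8  47.4] F [-0.9 -1.1 -1.1] op 0.00020201805397012832
[[-3.42101405e-01  9.39658911e-01 -2.78555592e-03]
 [ 9.39661864e-01  3.42104163e-01  5.67856345e-04]
 [ 1.48654155e-03 -2.42321621e-03 -9.99995959e-01]]
```

View pics/w2.png

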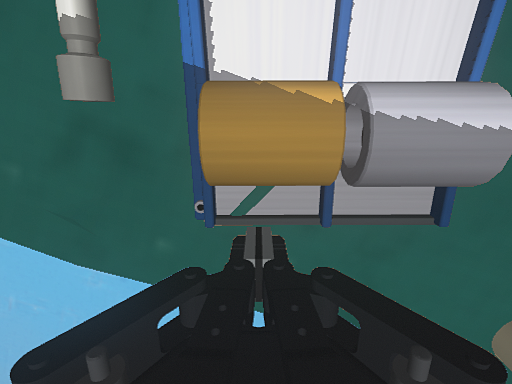

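Emit:
carry_out([
  [3, 1, 0, 0, 0, 0],
  [3, 1, 0, 0, 0, 0],
  [3, 1, 0, 0, 0, 0],
  [3, 1, 0, 0, 0, 0],
  [3, 1, 0, 0, 0, 0],
  [2, 1, 0, 0, 0, 0],
  [2, 0, 0, 0, 0, 0],
  [2, 0, 0, 0, 0, 0],
])

```text
t: 4.2
ee_pos: [0.562, -0.0409, 0.0503]
tcp_rot: [[-0.342, 0.94, -0.0], [0.94, 0.342, 0.0], [0.0, 0.0, -1.0]]
force: [-0.2, 0.9, -0.4]
opening: 0.0
grip_force: 0.0
```

```bash
cat > look.py <<'E'
from g import *
import sys
status(); c=cam('top'); hsv=cv2.cvtColor(c['img'],cv2.COLOR_RGB2HSV)
if len(sys.argv)>1: save(cv2.resize(c['img'][70:260,180:400],None,fx=3,fy=3,interpolation=cv2.INTER_CUBIC),sys.argv[1])
m=cv2.inRange(hsv,(10,110,90),(32,255,255))
k,l,st,ce=cv2.connectedComponentsWithStats(m)
for i in range(1,k):
    if st[i][4]>40 and ce[i][1]<240 and ce[i][0]<400: print(st[i],ce[i].round(1),[np.round(rel(onz(c,*ce[i],z)),1).tolist() for z in(.037,.065)])
E
python3 look.py
```

```text
t 4.2 rel [-67.3  -0.4  50.3] F [-0.2  0.9 -0.4] op 3.703215834240561e-05
[327 151  28  34 632] [340.  167.5] [[-30.4, 0.2, 37.0], [-24.6, 3.0, 65.0]]
[247 152  14  18 153] [253.6 160.4] [[125.4, -69.8, 37.0], [126.1, -64.9, 65.0]]
[259 185  14  18 157] [265.3 193.6] [[125.3, 0.2, 37.0], [126.1, 2.9, 65.0]]
```

Emit:
carry_out([
  [2, 0, 1, 0, 0, 0],
  [2, 0, 1, 0, 0, 0],
  [2, 0, 0, 0, 0, 0],
  [2, 0, 0, 0, 0, 0],
  [2, 0, 0, 0, 0, 0],
  [2, 0, 0, 0, 0, 0],
  [2, 0, 0, 0, 0, 0],
  [2, 0, 0, 0, 0, 0],
])

```text
t: 5.05
ee_pos: [0.5565, -0.0258, 0.0484]
tcp_rot: [[-0.342, 0.94, 0.0], [0.94, 0.342, 0.0], [0.0, 0.0, -1.0]]
force: [-0.2, -0.3, -0.2]
opening: -0.0001
grip_force: 0.0
```

```bash
python3 look.py
```

```text
t 5.05 rel [-51.2  -0.5  48.4] F [-0.2 -0.3 -0.2] op -0.00012639148109929354
[247 152  14  18 154] [253.6 160.4] [[125.3, -69.9, 37.0], [126.1, -65.0, 65.0]]
[321 153  28  34 643] [334.  169.5] [[-18.0, 0.1, 37.0], [-12.6, 2.8, 65.0]]
[259 185  14  18 157] [265.3 193.6] [[125.3, 0.2, 37.0], [126.1, 2.9, 65.0]]
```

Emit:
carry_out([
  [2.5, 0, 0, 0, 0, 0],
  [2.5, 0, 0, 0, 0, 0],
  [2.5, 0, 0, 0, 0, 0],
  [2.5, 0, 0, 0, 0, 0],
  [2.5, 0, 0, 0, 0, 0],
  [2.5, 0, 0, 0, 0, 0],
  [2.5, 0, 0, 0, 0, 0],
  [2.5, 0, 0, 0, 0, 0],
])

```text
t: 5.9
ee_pos: [0.5498, -0.0071, 0.0484]
tcp_rot: [[-0.342, 0.94, 0.0], [0.94, 0.342, -0.0], [-0.0, 0.0, -1.0]]
force: [0.2, -0.3, 0.6]
opening: 0.0001
grip_force: 0.6
```

Emit:
carry_out([
  [2.5, 0, 0, 0, 0, 0],
  [2.5, 0, -0.4, 0, 0, 0],
  [2.5, 0, -0.4, 0, 0, 0],
  [2.5, 0, -0.4, 0, 0, 0],
  [2.5, 0, -0.4, 0, 0, 0],
  [2.5, 0, -0.4, 0, 0, 0],
  [2.5, 0, -0.5, 0, 0, 0],
  [2.5, 0, -0.5, 0, 0, 0],
])

```text
t: 6.7
ee_pos: [0.5429, 0.0118, 0.0514]
tcp_rot: [[-0.342, 0.94, 0.0], [0.94, 0.342, 0.0], [0.0, 0.0, -1.0]]
force: [0.7, -1.3, 0.5]
opening: -0.0002
grip_force: 0.6
```

```bash
python3 look.py
```

```text
t 6.7 rel [-11.2  -0.6  51.4] F [ 0.7 -1.3  0.5] op -0.00015867580080806393
[247 152  14  18 156] [253.6 160.4] [[125.4, -69.8, 37.0], [126.1, -64.8, 65.0]]
[301 159  29  34 621] [314.7 176.2] [[22.5, -0.0, 37.0], [26.5, 2.7, 65.0]]
[259 185  14  19 158] [265.3 193.6] [[125.4, 0.3, 37.0], [126.1, 3.0, 65.0]]
```

Emit:
carry_out([
  [2.5, 0, -0.4, 0, 0, 0],
  [2.5, 0, -0.5, 0, 0, 0],
  [2.5, 0, -0.4, 0, 0, 0],
  [2.5, 0, -0.5, 0, 0, 0],
  [2.5, 0, -0.4, 0, 0, 0],
  [2.5, 0, -0.4, 0, 0, 0],
  [2.5, 0, -0.5, 0, 0, 0],
  [2.5, 0, -0.4, 0, 0, 0],
])

```text
t: 7.55
ee_pos: [0.536, 0.0306, 0.0549]
tcp_rot: [[-0.342, 0.94, 0.0], [0.94, 0.342, 0.0], [0.0, 0.0, -1.0]]
force: [-0.3, -1.7, 0.7]
opening: 0.0
grip_force: 0.6
```

Emit:
carry_out([
  [2.5, 0, -0.4, 0, 0, 0],
  [2.5, 0, -0.5, 0, 0, 0],
  [2.5, 0, -0.4, 0, 0, 0],
  [2.5, 0, -0.5, 0, 0, 0],
  [2.5, 0, -0.4, 0, 0, 0],
  [2.5, 0, -0.4, 0, 0, 0],
  [2.5, 0, -0.5, 0, 0, 0],
  [2.5, 0, -0.4, 0, 0, 0],
])

```text
t: 8.35
ee_pos: [0.5292, 0.0494, 0.0584]
tcp_rot: [[-0.342, 0.94, 0.0], [0.94, 0.342, 0.0], [0.0, 0.0, -1.0]]
force: [1.2, -0.4, 0.3]
opening: -0.0
grip_force: 0.6
```

Emit:
carry_out([
  [2.5, 0, -0.4, 0, 0, 0],
  [2.5, 0, -0.5, 0, 0, 0],
  [2.5, 0, -0.4, 0, 0, 0],
  [2.5, 0, -0.5, 0, 0, 0],
  [2.5, 0, -0.4, 0, 0, 0],
  [2.5, 0, -0.4, 0, 0, 0],
  [2.5, 0, -0.5, 0, 0, 0],
  [2.5, 0, -0.4, 0, 0, 0],
])

```text
t: 9.15
ee_pos: [0.5223, 0.0682, 0.0619]
tcp_rot: [[-0.342, 0.94, 0.0], [0.94, 0.342, 0.0], [0.0, 0.0, -1.0]]
force: [0.5, -0.4, 0.5]
opening: -0.0002
grip_force: 0.6
```

```bash
python3 look.py t2.png
```

```text
t 9.15 rel [48.8 -0.9 61.9] F [ 0.5 -0.4  0.5] op -0.0001561646610765842
[247 152  14  18 158] [253.6 160.4] [[125.4, -69.8, 37.0], [126.1, -64.8, 65.0]]
[270 170  31  34 587] [283.9 187.3] [[86.9, 0.7, 37.0], [88.9, 3.4, 65.0]]
[259 185  14  19 165] [265.3 193.7] [[125.6, 0.4, 37.0], [126.3, 3.1, 65.0]]
```

View pics/t2.png

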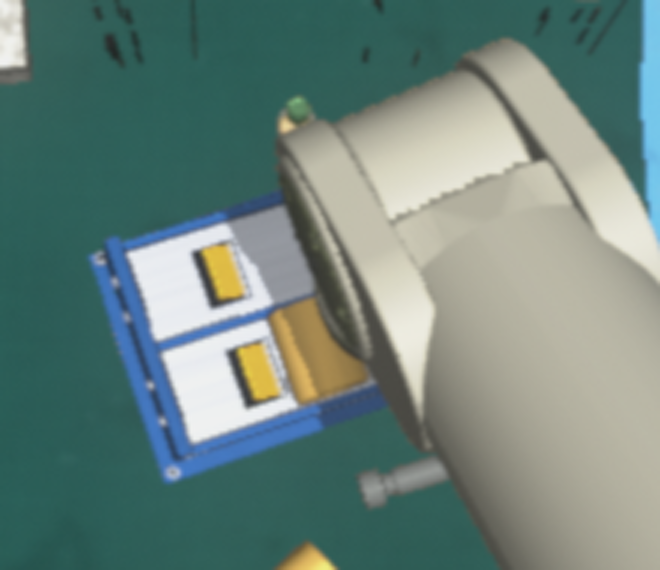

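The top view shows the bronze sleeve just before its flap (255,373), with the lane straight and the vial and gauge untouched.

Emit:
carry_out([
  [2.5, 0, -0.4, 0, 0, 0],
  [2.5, 0, -0.4, 0, 0, 0],
  [2.5, 0, -0.4, 0, 0, 0],
  [2.5, 0, -0.4, 0, 0, 0],
  [2.5, 0, -0.4, 0, 0, 0],
  [2.5, 0, -0.4, 0, 0, 0],
  [2.5, 0, -0.4, 0, 0, 0],
  [2.5, 0, -0.4, 0, 0, 0],
])

```text
t: 10.0
ee_pos: [0.5156, 0.0868, 0.0651]
tcp_rot: [[-0.342, 0.94, 0.0], [0.94, 0.342, -0.0], [-0.0, 0.0, -1.0]]
force: [1.3, -3.2, 1.0]
opening: 0.0002
grip_force: 1.2
```

Emit:
carry_out([
  [2.5, 0, -0.4, 0, 0, 0],
  [2.5, 0, -0.4, 0, 0, 0],
  [2.5, 0, -0.5, 0, 0, 0],
  [2.5, 0, -0.4, 0, 0, 0],
  [2.5, 0, -0.4, 0, 0, 0],
  [2.5, 0, -0.5, 0, 0, 0],
  [2.5, 0, -0.4, 0, 0, 0],
  [2.5, 0, -0.4, 0, 0, 0],
])

```text
t: 10.8
ee_pos: [0.5086, 0.1059, 0.0685]
tcp_rot: [[-0.342, 0.94, -0.0], [0.94, 0.342, 0.0], [0.0, 0.0, -1.0]]
force: [0.9, -1.3, 0.9]
opening: 0.0002
grip_force: 0.6
```

Emit:
carry_out([
  [2.5, 0, -0.4, 0, 0, 0],
  [2.5, 0, -0.4, 0, 0, 0],
  [2.5, 0, -0.5, 0, 0, 0],
  [2.5, 0, -0.4, 0, 0, 0],
  [2.5, 0, -0.4, 0, 0, 0],
  [2.5, 0, -0.5, 0, 0, 0],
  [2.5, 0, -0.4, 0, 0, 0],
  [2.5, 0, -0.4, 0, 0, 0],
])

```text
t: 11.6
ee_pos: [0.5018, 0.1247, 0.0719]
tcp_rot: [[-0.342, 0.94, -0.0], [0.94, 0.342, 0.0], [0.0, 0.0, -1.0]]
force: [0.6, -0.6, 0.7]
opening: 0.0001
grip_force: 0.3
```

```bash
python3 look.py
```

```text
t 11.6 rel [108.9  -1.   71.9] F [ 0.6 -0.6  0.7] op 0.00011227045720518165
[242 189  19  25 138] [250.  204.1] [[160.5, 9.8, 37.0], [160.1, 12.2, 65.0]]
```

Emit:
carry_out([
  [1.5, 0, -0.3, 0, 0, 0],
  [1.5, 0, -0.3, 0, 0, 0],
  [1.5, 0, -0.3, 0, 0, 0],
  [1.5, 0, -0.3, 0, 0, 0],
  [1.5, 0, -0.3, 0, 0, 0],
  [1.5, 0, -0.3, 0, 0, 0],
  [1.5, 0, -0.3, 0, 0, 0],
  [1.5, 0, -0.3, 0, 0, 0],
])

```text
t: 12.45
ee_pos: [0.4979, 0.1355, 0.0743]
tcp_rot: [[-0.342, 0.94, 0.0], [0.94, 0.342, -0.0], [-0.0, 0.0, -1.0]]
force: [2.5, -5.9, -0.2]
opening: 0.0001
grip_force: 4.0
```

Emit:
carry_out([
  [1, 0, -0.2, 0, 0, 0],
  [1, 0, -0.2, 0, 0, 0],
  [1, 0, -0.2, 0, 0, 0],
])

```text
t: 12.75
ee_pos: [0.4977, 0.1355, 0.0746]
tcp_rot: [[-0.339, 0.941, 0.001], [0.941, 0.339, -0.003], [-0.003, -0.0, -1.0]]
force: [5.8, -10.7, -2.0]
opening: -0.0001
grip_force: 6.0
```

```bash
python3 - <<'E'
from g import *
status()
a=cam('wrist')['img']; b=cam('scene')['img'][130:270,180:360]
w=np.hstack([a[:384],cv2.resize(b,None,fx=384/140,fy=384/140,interpolation=cv2.INTER_CUBIC)])
print(w.shape); save(cv2.resize(w,(800,int(800*w.shape[0]/w.shape[1]))),'e1.png')
E
```

```text
t 12.75 rel [120.5  -1.   74.6] F [  5.8 -10.7  -2. ] op -0.00012173329536958842
(384, 1006, 3)
```

View pics/e1.png

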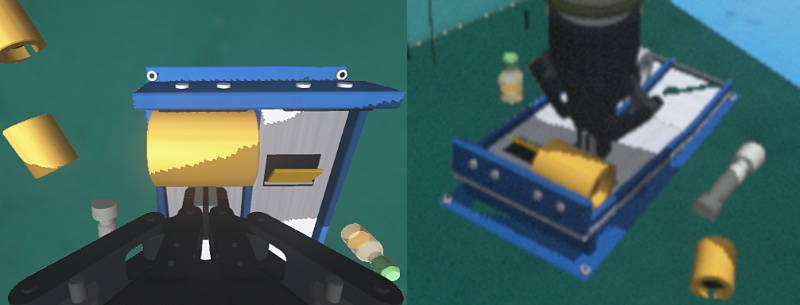

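The wrist view shows the sleeve against the stop, with its edge at row 110 directly under the pad at row 107. The scene view agrees. The steel sleeve, vial and gauge are unmoved. I'll back off slowly, ready to re-push.

Emit:
carry_out([
  [-1, 0, 0, 0, 0, 0],
  [-1, 0, 0, 0, 0, 0],
  [-1, 0, 0, 0, 0, 0],
  [-1, 0, 0, 0, 0, 0],
  [-1, 0, 0, 0, 0, 0],
  [-1, 0, 0, 0, 0, 0],
  [-1, 0, 0, 0, 0, 0],
  [-1, 0, 0, 0, 0, 0],
])

```text
t: 13.65
ee_pos: [0.4995, 0.1312, 0.0749]
tcp_rot: [[-0.342, 0.94, 0.0], [0.94, 0.342, 0.0], [0.0, 0.0, -1.0]]
force: [0.8, -0.6, -0.2]
opening: 0.0001
grip_force: 0.0
```

Emit:
carry_out([
  [-1, 0, 0, 0, 0, 0],
  [-1, 0, 0, 0, 0, 0],
  [-1, 0, 0, 0, 0, 0],
])

```text
t: 13.95
ee_pos: [0.5006, 0.1281, 0.0749]
tcp_rot: [[-0.342, 0.94, 0.0], [0.94, 0.342, 0.0], [0.0, 0.0, -1.0]]
force: [0.1, 0.3, 0.1]
opening: 0.0003
grip_force: 0.0
```

```bash
python3 - <<'E'
from g import *
status()
a=cam('wrist')['img'][80:300,130:380]
save(cv2.resize(a,None,fx=2.5,fy=2.5,interpolation=cv2.INTER_CUBIC),'e2.png')
E
```

```text
t 13.95 rel [112.5  -1.1  74.9] F [0.1 0.3 0.1] op 0.0003445914664811929
```

View pics/e2.png

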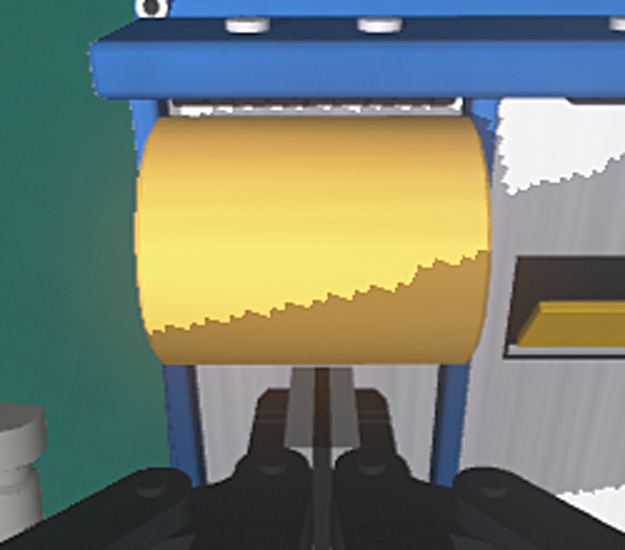

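There is a gap of about 3 mm at the pad and no force on the fingers, which suggests the flap is holding it. I'll check by retreating further and measuring the sleeve from a fixed camera.

```bash
cat > sc.py <<'E'
from g import *
status(); c=cam('scene'); hsv=cv2.cvtColor(c['img'],cv2.COLOR_RGB2HSV)
m=cv2.inRange(hsv,(10,110,60),(32,255,255)); m[:,:210]=0; m[:150]=0; m[236:]=0
k,l,st,ce=cv2.connectedComponentsWithStats(m)
for i in range(1,k):
    if st[i][4]>40: print(st[i],ce[i].round(2),np.round(rel(onz(c,*ce[i],.065)),1))
E
python3 sc.py
```

```text
t 14.0 rel [112.3  -1.1  74.9] F [ 0.6 -0.2 -0.1] op 0.00019338521158245562
[456 163  11  22 153] [461.28 173.46] [-173.8  297.6   65. ]
[227 193  49  33 732] [256.4  206.84] [144.4  -6.4  65. ]
```

Emit:
carry_out([
  [-1, 0, 0, 0, 0, 0],
  [-1, 0, 0, 0, 0, 0],
  [-1, 0, 0, 0, 0, 0],
  [-1, 0, 0, 0, 0, 0],
  [-1, 0, 0, 0, 0, 0],
  [-1, 0, 0, 0, 0, 0],
  [-1, 0, 0, 0, 0, 0],
  [0, 0, 0, 0, 0, 0],
])

```text
t: 14.85
ee_pos: [0.503, 0.1214, 0.0748]
tcp_rot: [[-0.342, 0.94, 0.0], [0.94, 0.342, -0.0], [-0.0, 0.0, -1.0]]
force: [-1.0, 0.1, 0.5]
opening: -0.0001
grip_force: 0.0
```

```bash
python3 sc.py
```

```text
t 14.85 rel [105.4  -1.   74.8] F [-1.   0.1  0.5] op -7.407749335359477e-05
[456 163  11  22 150] [461.33 173.28] [-174.4  297.5   65. ]
[227 193  49  33 736] [256.4  206.77] [144.3  -6.5  65. ]
```

The fingers retreated 7 mm and the sleeve did not move, so the flap is holding it. Next I lift clear.

Emit:
carry_out([
  [-2, 0, -5, 0, 0, 0],
  [-1, 0, -10, 0, 0, 0],
  [0, 0, -15, 0, 0, 0],
  [0, 0, -20, 0, 0, 0],
  [0, 0, -20, 0, 0, 0],
  [0, 0, -20, 0, 0, 0],
  [0, 0, -20, 0, 0, 0],
  [0, 0, -20, 0, 0, 0],
])

```text
t: 15.7
ee_pos: [0.504, 0.119, 0.2072]
tcp_rot: [[-0.342, 0.94, 0.002], [0.94, 0.342, 0.0], [-0.0, 0.002, -1.0]]
force: [-0.5, 0.1, -0.1]
opening: 0.0001
grip_force: 0.0
```

Emit:
carry_out([
  [-20, 0, 0, 0, 0, 0],
  [-25, 0, 0, 0, 0, 0],
  [-25, 0, 0, 0, 0, 0],
  [-25, 0, 0, 0, 0, 0],
  [-20, 0, 0, 0, 0, 0],
  [-5, 0, 0, 0, 0, 0],
  [0, 0, 0, 0, 0, 0],
  [0, 0, 0, 0, 0, 0],
])

```text
t: 16.5
ee_pos: [0.5447, 0.0076, 0.2055]
tcp_rot: [[-0.344, 0.939, 0.001], [0.939, 0.344, 0.001], [0.0, 0.001, -1.0]]
force: [-0.0, 0.4, -0.5]
opening: 0.0
grip_force: 0.0
```

```bash
python3 sc.py; python3 - <<'E'
from g import *
b=cam('scene')['img'][110:290,180:400]; a=cam('wrist')['img']
w=np.hstack([cv2.resize(b,(469,384),interpolation=cv2.INTER_CUBIC),a])
save(cv2.resize(w,(800,313)),'f.png')
E
```

```text
t 16.5 rel [-15.9  -0.9 205.5] F [-0.   0.4 -0.5] op 3.304086590195212e-05
[456 163  11  22 156] [461.17 173.51] [-173.5  297.4   65. ]
[228 193  48  33 720] [256.23 206.85] [144.6  -6.7  65. ]
```

View pics/f.png

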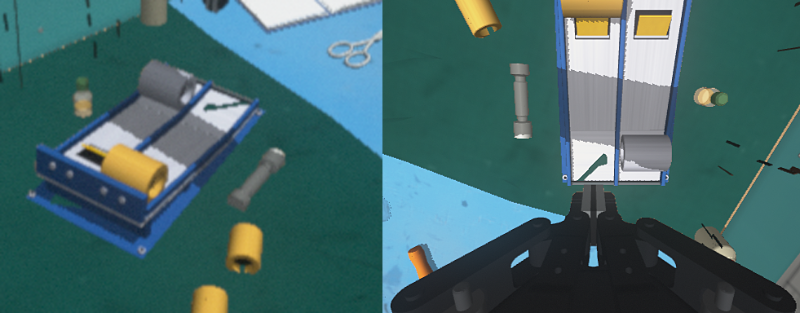

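The bronze sleeve is at the top with its flap up behind it (592,27). The steel sleeve, vial and gauge are in place, and the hand is clear.

```bash
python3 -c "
from plant import manip
print(manip.job_done())"
```

```text
the job is handed in; nothing more can be done
None
```

I rolled the bronze sleeve up the left lane and over the yellow flap to the stop. The flap sprang up behind it and holds it there, about 3 mm off the pad; the steel sleeve, vial and gauge look unmoved, the hand is clear, and I handed the job in at about 16.5 s.

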